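Roll the hopper tube into its rest

ROBOT

A 6-joint arm with a two-finger parallel gripper is mounted at the origin on the work surface. World frame = base frame: x ahead of the robot, y to its left, z up, the work surface at z = 0. Lengths are in m, angles in rad, forces in N, time in s.
With the tool pointing down it reaches from about 0.275 to 0.825 m from the base axis. Payload 4.9 kg.
Tool frame: the origin (TCP) lies at the very end of the fingers, on their centre line; the grasp point (between the pads) lies 19 mm behind it; z points along the fingers, y is the line along which they close (so a half turn about z gives the same grasp; the last joint's range is limited). The gripper opens to 85 mm and grips with 20 to 120 N. Pads are 22 mm wide; open, the fingers measure 114 mm over their backs; the gripper's body (76 mm by 85 mm) begins 54 mm behind the grasp point. The pads swing forward as they close: fully open they stand 13 mm farther back than shut.
Start: joints at [-0.134, 0.326, -0.193, 1.052, 0, 1.437], TCP at [0.55, 0, 0.205] pointing down, gripper open.
Joint ranges: [-2.65, 2.65], [-0.97, 1.79], [-1.3, 1.35], [-1.93, 2.1], [-1.47, 1.37], [-3.14, 3.14]. Speed limits (rad/s): [2.57, 2.57, 3.14, 3.14, 3.14, 3.14].

INTERFACE

Orientations are given as a 3x3 rotation matrix whose columns are the frame's x, y, z axes.
In Python, from rig import sensors, optics, bot gives the robot as it stands.
- The arm moves only by the shell command python3 -m handwheel 'ROWS' [FORCE]. ROWS is a JSON object of lists of equal length, an entry for each row: "linear": the shift along the tool's x, y, z in cm, a list of three; "turn": the turn, a rotation vector about the tool's x, y, z in degrees, a list of three; "claw": the opening, from 0 (shut) to 1 (fully open). In form: {"linear": [[dx, dy, dz], ...], "turn": [[ax, ay, az], ...], "claw": [claw, ...]}. A call has exactly 10 rows; each row shifts and turns the commanded pose from where the row before left it, along the tool's axes as they then stand; what a row does not reach is not made up. A row lasts 1/8 s, in which the tool goes at most 62.5 mm and 10.7 degrees, less where a joint would pass 70% of its speed; a pose out of reach is approached as far as the arm can. A call with a gripper value outside its range is refused whole. The fingers move at their own pace and stop on an object; FORCE is the grip in N (left out, the last holds). Time passes only in rows, so rows that do not move let the fingers close, or fill a call up. It gives the time, the measured TCP pose, the force, the opening and the grip force at its end, in the units of the state.
- sensors.get_state(): the state, without advancing time (a new reading comes with each control period).
- optics.camera(name): name is "scene" or "side" or "wrist"; returns a dict with "pixels" (480x640x3 uint8, red, green, blue), "camera_matrix" (3x3 intrinsics, pixels), "rvec" (rotation vector, rad) and "tvec" (3), from world to camera coordinates, as OpenCV has them; the wrist camera has in their place "mount" (4x4, takes a point from camera to tool coordinates, whose origin is the TCP and whose axes are the flange's). Camera axes: x right, y down, z forward; pixel columns grow to the right and rows downward; lengths in m; the calibration is good to about 2 mm. A picture is of the moment at which its call begins: read the wrist's pose just before it. There is no depth.
- bot.finish_job(): hands the job in; it is judged then, once.
Trained networks look in the newest picture that a camera, given by its name, has taken for a name from the list of things; names that differ only in an ending like _2 or _b are one class to them, and where a whole thing is asked for, a point or a joint stands for the part that bears it (a point fixed in the world has none). Each returns a list of dicts, best first, with "score" (0 to 1); they miss things now and then, are a little off and sometimes report something else, mostly with a low value. They report only what shows in the picture. A call takes as long as a camera call. They do not tell look-alikes from the thing itself.
- optics.trace(camera, name): "pixels" (480x640 bool, what is visible of it) and "xy" ([column, row] in pixels, amid what is visible of it).
The state is a dict: "time": time; "joint_positions": joint angles; "dq": joint speeds; "joint_efforts": joint torques, N m; "position": TCP position; "orientation": TCP orientation; "contact_force": force on the tool from outside, world axes, zero at the start; "ft_torque": the same for the moment, N m; "grip_width": opening from 0.0 (shut) to 1.0 (fully open); "gripper_force": force on a finger pad.
Only numpy, scipy, OpenCV 4.12 (cv2) and the standard library are available. Lean on these libraries where they do the work, as an engineer would, in place of code of your own. Each camera call takes 0.05 s, during which the arm holds its last target. There are 200 camera calls.

TASK

The washed hopper tube has been left lying loose on the bench. Push it along with the flat of the hand so that it rolls, neither lifted nor flung, over the low front ridge of its wooden rest, and leave it lying still in the rest, along the back fence and between the end cheeks; go gently at the fence, for the plastic cracks if it is jammed hard against it. Leave the scale, the glass bowls and the screwdriver where they are.

Things in the scene. Friction and masses are not known exactly. Their poses are not given: they have to be found in the camera images.
- tube_center (a point): Hopper tube lying on its side: amber clear tube 75 mm in diameter, 170 mm long over all, with a red collar at one end and a black cap at the other, both 80 mm in diameter and 24 mm long, on which it rolls. 0.3 to 0.6 kg, smooth. Point: its middle, on the axis, 40 mm above the bench. y runs along the tube; x and z turn as it rolls (at the start z is up, x roughly the way to the rest).
- rest_seat (a point): Wooden tube rest fixed to the bench. Point: where the middle of the seated tube belongs, 40 mm above the bench. x points level from the open front to the back fence (the way the tube rolls in), y along the rest. The fence is a board 46 mm high, its face 40 mm beyond this point. At both ends, beyond 140 mm in y, lie flat cheeks 8 mm high: the tube must lie between them.
- rest_ridge (a point): Top edge of the rest's low front ridge, at its middle, 22 mm in front of the seat and 3 mm above the bench. The ridge runs along the whole rest; it slopes up gently from 19 mm in front of this point and falls to the bench 11 mm behind it. A seated tube lies on the bench between ridge and fence with 5 to 6 mm of play. Pressed against the rest with over 40 N it cracks.
- scale_center (a point): White bench scale with a round steel pan, 190 x 150 x 51 mm, standing beside the rest; this point is its middle, 25 mm above the bench. Bystander, not to be moved.
- bowls_center (a point): Nest of four green glass bowls, 110 mm in diameter and 118 mm high, standing beside the rest; this point is its middle, 60 mm above the bench. Bystander, not to be moved.
- driver_grip (a point): Screwdriver with an orange handle, 200 mm long, lying beside the tube's way; this point is in the middle of its handle. Bystander, not to be moved.
Things that resemble listed ones, but are neither listed nor needed, are in the scene too. What is meant by the part that bears tube_center is not pink or purple, and is the smaller of those in its own colour.

How it is judged:
By the outcome, as a careful person would: the job done as asked, in the order asked, and still so for the second after the job is handed in, with the robot touching nothing.
It also fails if it takes over 48 s, if anything falls off the work surface, if the arm or the gripper's body presses on something with over 40 N, if the wrist force passes 120 N, or if a joint passes its speed limit or range.

## Working session

There is one attempt and no reset: what is moved stays moved. The work goes in short steps, Python scripts to look and compute and a shell command to move; the robot and the scene stay as the last step left them, time stands still between calls to the robot, and variables do not carry over. Pictures are saved under pics/ and viewed, at most 10 in all, crops included, and the job is handed in when it is done.

```bash
mkdir -p pics; cat > h.py <<'E'
import numpy as np, cv2
from rig import sensors, optics, bot
def snap(c,fn=None):
    d=optics.camera(c)
    if fn: cv2.imwrite('pics/'+fn,cv2.cvtColor(d['pixels'],cv2.COLOR_RGB2BGR))
    return d
def ray(d,uv,st=None):
    K=np.array(d['camera_matrix']); r=np.linalg.inv(K)@[uv[0],uv[1],1]
    if 'mount' in d:
        T=np.eye(4);T[:3,:3]=st['orientation'];T[:3,3]=st['position'];T=T@np.array(d['mount']);return T[:3,3],T[:3,:3]@r
    R=cv2.Rodrigues(np.array(d['rvec'],float))[0];return -R.T@np.ravel(d['tvec']),R.T@r
def onz(d,uv,z,st=None):
    o,r=ray(d,uv,st);return o+r*(z-o[2])/r[2]
def proj(d,p):
    return cv2.projectPoints(np.array(p,float).reshape(-1,3),np.array(d['rvec'],float),np.array(d['tvec'],float),np.array(d['camera_matrix']),None)[0][:,0]
E
python3 - <<'E'
from h import *
for c in('scene','side'):
    d=snap(c,c+'0.png'); print(c,ray(d,(320,240)))
    for n,z in(('tube_center',.04),('rest_seat',.02),('rest_ridge',.0),('scale_center',.025),('bowls_center',.06),('driver_grip',.015)):
        for t in optics.trace(c,n)[:4]: print(n,round(t['score'],2),np.round(t['xy']),t['pixels'].sum(),np.round(onz(d,t['xy'],z),3))
print(sensors.get_state())
E
```

```text
scene (array([0.99995142, 0.67512415, 0.83871554]), array([-0.41515431, -0.57654177, -0.70396865]))
tube_center 0.64 [318. 207.] 2123 [ 0.466 -0.082  0.04 ]
tube_center 0.62 [195. 164.] 1601 [ 0.652 -0.42   0.04 ]
tube_center 0.56 [228. 299.] 2972 [0.792 0.061 0.04 ]
rest_seat 0.78 [272. 242.] 3462 [ 0.619 -0.055  0.02 ]
rest_ridge 0.95 [266. 242.] 3461 [ 0.621 -0.078 -0.   ]
scale_center 0.74 [387. 268.] 4772 [0.442 0.167 0.025]
bowls_center 0.87 [301. 159.] 443 [ 0.402 -0.257  0.06 ]
driver_grip 0.86 [257. 179.] 363 [ 0.525 -0.296  0.015]
side (array([ 0.30860332, -0.82781188,  0.8970293 ]), array([ 0.21502903,  0.70902213, -0.67161816]))
tube_center 0.95 [296. 292.] 2300 [ 0.471 -0.086  0.04 ]
tube_center 0.94 [434. 398.] 3707 [ 0.661 -0.437  0.04 ]
tube_center 0.75 [392. 227.] 1810 [0.792 0.068 0.04 ]
rest_seat 0.81 [356. 294.] 4180 [ 0.613 -0.12   0.02 ]
rest_ridge 0.73 [354. 295.] 4309 [ 0.616 -0.106 -0.   ]
scale_center 0.61 [264. 237.] 2932 [0.442 0.153 0.025]
bowls_center 0.91 [288. 363.] 3357 [ 0.4   -0.285  0.06 ]
driver_grip 0.86 [347. 364.] 577 [ 0.528 -0.298  0.015]
{'time': 0.7, 'joint_positions': array([-1.34210058e-01,  3.26209684e-01, -1.92597180e-01,  1.05201308e+00,
        9.02534784e-06,  1.43658274e+00]), 'dq': array([-0.00160181, -0.00036048,  0.00034262, -0.00124407, -0.00084095,
        0.00020875]), 'joint_efforts': array([-4.51687283e-04, -4.43200886e+01,  2.62711608e+01,  1.03972499e-03,
       -2.98517443e-05,  1.74447490e-05]), 'position': array([5.50012070e-01, 7.29153774e-06, 2.05376630e-01]), 'orientation': array([[-3.53211144e-06,  1.00000000e+00, -2.21953925e-05],
       [ 1.00000000e+00,  3.53238010e-06,  1.21041062e-05],
       [ 1.21041846e-05, -2.21953497e-05, -1.00000000e+00]]), 'contact_force': array([ 0.55774189, -0.4761305 ,  0.17520174]), 'ft_torque': array([-0.05095132,  0.01818446,  0.00655244]), 'gripper_force': 0.0, 'grip_width': 1.0017671136421191}
```

View pics/scene0.png

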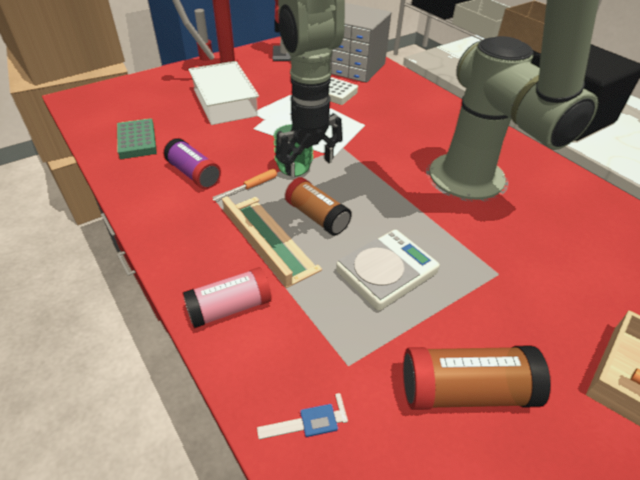

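View pics/side0.png

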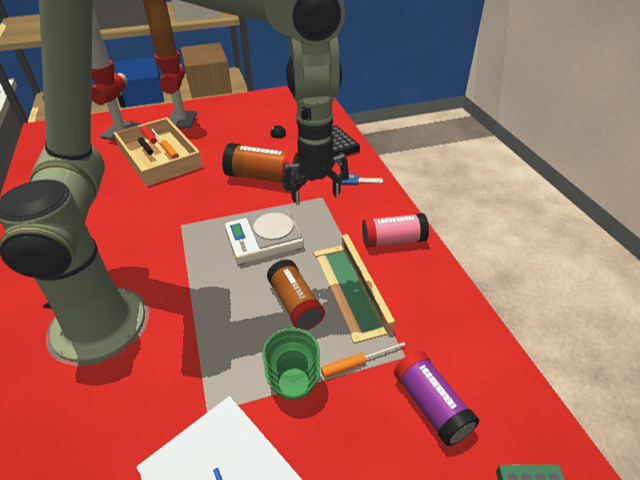

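The scene view shows four tubes: small amber (318,207), large amber (477,377), pink (228,299) and purple (195,164). By the description, it's the small amber one at (318,207), which is (296,292) in the side view. The rest is at scene (266,242), with its fence on the far side (+x). The screwdriver is at its right end and the bowls are close to the tube. I'll check the choice in a crop.

```bash
python3 - <<'E'
import cv2
a=cv2.imread('pics/side0.png')[210:360,240:420];cv2.imwrite('pics/c1.png',cv2.resize(a,None,fx=4,fy=4,interpolation=2))
a=cv2.imread('pics/scene0.png')[170:290,200:360];cv2.imwrite('pics/c2.png',cv2.resize(a,None,fx=5,fy=5,interpolation=2))
E
```

```text
(no output)
```

View pics/c1.png

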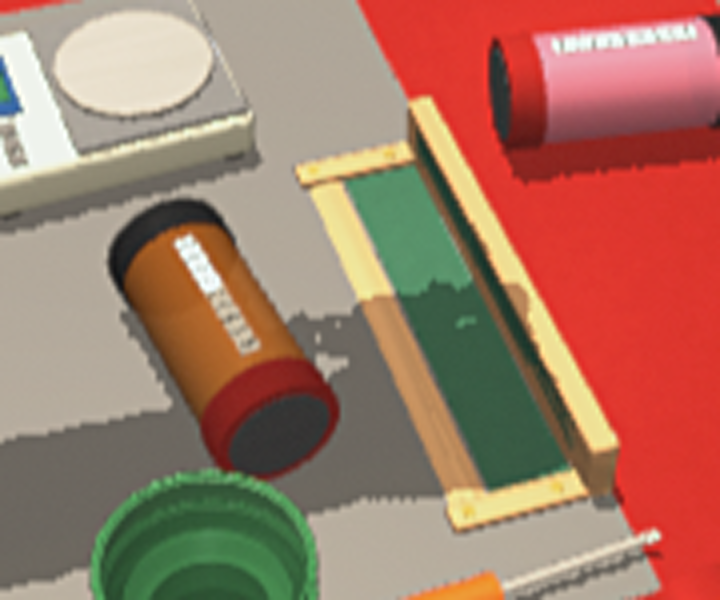

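View pics/c2.png

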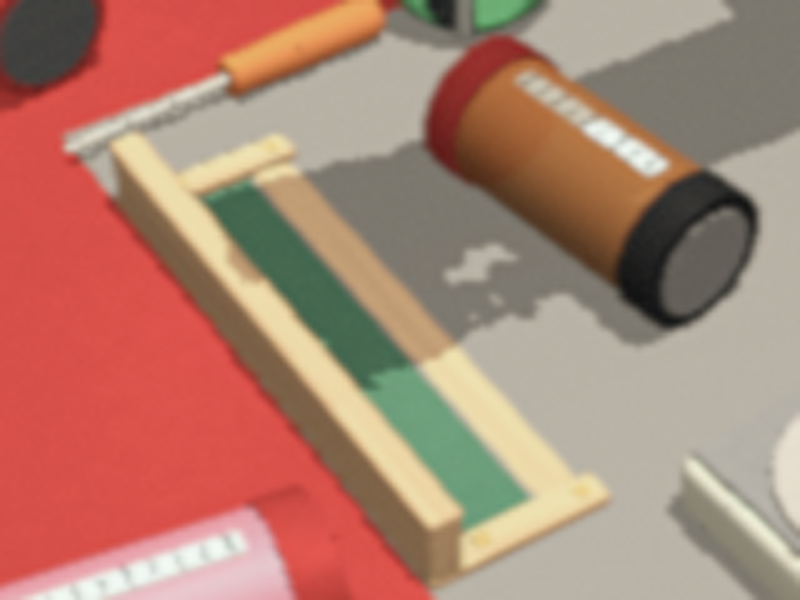

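It's confirmed: a small amber tube with a red collar (side crop about (270,415)) and a black cap (170,240), lying free in front of the rest. Next I'll fit its pose and the rest's.

```bash
cat >> h.py <<'E'
from scipy.optimize import minimize
def tubepts(x,y,yaw):
    a=np.linspace(0,2*np.pi,40);P=[]
    ax=np.array([-np.sin(yaw),np.cos(yaw),0]);n=np.array([np.cos(yaw),np.sin(yaw),0]);z=np.array([0,0,1.])
    for s in(-.085,.085):
        P+=[np.array([x,y,.04])+s*ax+.04*(np.cos(t)*n+np.sin(t)*z) for t in a]
    return np.array(P)
def fittube(obs,x0):
    def cost(q):
        c=0
        for d,m in obs:
            im=np.zeros((480,640),np.uint8);h=cv2.convexHull(proj(d,tubepts(*q)).astype(np.float32))
            cv2.fillConvexPoly(im,np.round(h*16).astype(np.int32),1,shift=4)
            c+=1-(im.astype(bool)&m).sum()/(im.astype(bool)|m).sum()
        return c
    s=np.array(x0)+np.vstack([np.zeros(3),np.diag([.02,.02,.25])])
    r=minimize(cost,x0,method='Nelder-Mead',options=dict(initial_simplex=s,xatol=1e-4,fatol=1e-4));return r.x,r.fun
def look(x0,cams=('scene','side')):
    obs=[]
    for c in cams:
        d=snap(c)
        for t in optics.trace(c,'tube_center'):
            p=onz(d,t['xy'],.04)
            if np.hypot(p[0]-x0[0],p[1]-x0[1])<.08: obs.append((d,t['pixels']));break
    return fittube(obs,x0),len(obs)
E
python3 - <<'E'
from h import *
print(look([.468,-.084,.2]));print(look([.468,-.084,-.1]))
d=snap('side');f=lambda u,v:(240+u/4,210+v/4)
print('fence side',[np.round(onz(d,f(*p),.046),4) for p in((410,102),(590,453))])
print('ridge front',[np.round(onz(d,f(*p),0),4) for p in((313,190),(448,492))])
print('tip',onz(d,f(655,535),.005), 'cheeks',[np.round(onz(d,f(*p),.008),4) for p in((297,165),(455,518),(322,183),(455,490))])
d=snap('scene');f=lambda u,v:(200+u/5,170+v/5)
print('fence scene',[np.round(onz(d,f(*p),.046),4) for p in((135,133),(462,512))])
print('tip',onz(d,f(70,148),.005),'driver end',onz(d,f(380,10),.01),'cheeks',[np.round(onz(d,f(*p),.008),4) for p in((295,150),(608,492))])
print('scale corner',onz(d,f(690,460),.03))
E
```

```text
((array([ 0.46574392, -0.08739948,  0.15753297]), np.float64(0.18789373039915802)), 2)
((array([ 0.46669822, -0.08798541,  0.15151301]), np.float64(0.0807504078303426)), 1)
fence side [array([0.645 , 0.0693, 0.046 ]), array([ 0.6432, -0.2434,  0.046 ])]
ridge front [array([ 0.5701,  0.0525, -0.    ]), array([ 0.5709, -0.2129,  0.    ])]
tip [ 0.67138958 -0.28005308  0.005     ] cheeks [array([0.5645, 0.0715, 0.008 ]), array([ 0.5661, -0.2367,  0.008 ]), array([0.5756, 0.0493, 0.008 ]), array([ 0.573 , -0.2183,  0.008 ])]
fence scene [array([ 0.6443, -0.237 ,  0.046 ]), array([0.641 , 0.0766, 0.046 ])]
tip [ 0.66106728 -0.2918307   0.005     ] driver end [ 0.46051519 -0.30171783  0.01      ] cheeks [array([ 0.5615, -0.2212,  0.008 ]), array([0.5601, 0.0745, 0.008 ])]
scale corner [0.52889327 0.09480235 0.03      ]
```

```bash
python3 -m handwheel '{"linear":[[-2,-3.2,0],[-2,-3.2,0],[-2,-3.2,0],[-2,-3.2,0],[-2,-3.2,0],[0,0,0],[0,0,0],[0,0,0],[0,0,0],[0,0,0]],"turn":[[0,0,0],[0,0,0],[0,0,0],[0,0,0],[0,0,0],[0,0,-9.9],[0,0,-9.9],[0,0,-9.9],[0,0,-9.9],[0,0,-9.9]],"claw":[0.7,0.7,0.7,0.7,0.7,0.7,0.7,0.7,0.7,0.7]}'
python3 -m handwheel '{"linear":[[0,0,0],[0,0,0],[0,0,0],[0,0,0],[0,0,0],[0,0,2],[0,0,2],[0,0,2],[0,0,2],[0,0,0]],"turn":[[0,0,-9.9],[0,0,-9.9],[0,0,-9.9],[0,0,-9.9],[0,0,-9.9],[0,0,0],[0,0,0],[0,0,0],[0,0,0],[0,0,0]],"claw":[0.7,0.7,0.7,0.7,0.7,0.7,0.7,0.7,0.7,0.7]}'
python3 - <<'E'
from h import *
print(look([.467,-.088,.155]))
E
```

```text
time: 2.45
position: [0.3901, -0.1, 0.2055]
orientation: [[-0.764, 0.645, 0.0], [0.645, 0.764, -0.0], [-0.0, 0.0, -1.0]]
contact_force: [-1.2, 0.1, 0.4]
grip_width: 0.702
gripper_force: 0.0
time: 3.7
position: [0.3888, -0.0994, 0.1245]
orientation: [[-0.988, -0.156, -0.003], [-0.156, 0.988, 0.001], [0.002, 0.002, -1.0]]
contact_force: [-0.2, 0.0, 0.0]
grip_width: 0.701
gripper_force: 0.0
((array([ 0.46544096, -0.08756211,  0.15683204]), np.float64(0.14144943516625685)), 2)
```

```bash
python3 -m handwheel '{"linear":[[0,0,2],[0,0,2],[0,0,2],[0,0,2],[0,0,1.5],[0,0,1.3],[-0.3,0,0],[-0.3,0,0],[-0.3,0,0],[-0.3,0,0]],"turn":[[0,0,0],[0,0,0],[0,0,0],[0,0,0],[0,0,0],[0,0,0],[0,0,0],[0,0,0],[0,0,0],[0,0,0]],"claw":[0.7,0.7,0.7,0.7,0.7,0.7,0.7,0.7,0.7,0.7]}'
python3 - <<'E'
from h import *
import numpy as np
d=snap('side');a=cv2.resize(d['pixels'][200:360,200:410,::-1],None,fx=3,fy=3)
cv2.imwrite('pics/p1.png',a)
E
```

```text
time: 5.15
position: [0.4025, -0.0982, 0.0178]
orientation: [[-0.988, -0.157, 0.001], [-0.157, 0.988, -0.0], [-0.001, -0.001, -1.0]]
contact_force: [0.1, 0.3, 0.6]
grip_width: 0.697
gripper_force: 0.0
```

View pics/p1.png

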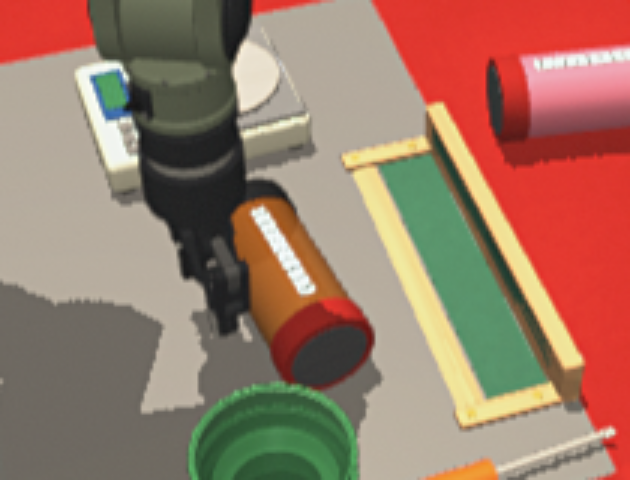

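The crop shows the open hand (about (225,290)) standing just behind the amber body, with nothing else touched. I'll push slowly.

```bash
python3 -m handwheel '{"linear":[[-0.3,0,0],[-0.3,0,0],[-0.3,0,0],[-0.3,0,0],[-0.3,0,0],[-0.3,0,0],[-0.3,0,0],[-0.3,0,0],[-0.3,0,0],[-0.3,0,0]],"turn":[[0,0,0],[0,0,0],[0,0,0],[0,0,0],[0,0,0],[0,0,0],[0,0,0],[0,0,0],[0,0,0],[0,0,0]],"claw":[0.7,0.7,0.7,0.7,0.7,0.7,0.7,0.7,0.7,0.7]}'
python3 - <<'E'
from h import *
print(look([.475,-.087,.155],('side',)));print(look([.475,-.087,.155],('scene',)))
E
```

```text
time: 6.45
position: [0.4317, -0.0934, 0.0174]
orientation: [[-0.988, -0.156, -0.0], [-0.156, 0.988, 0.0], [0.0, 0.0, -1.0]]
contact_force: [0.1, -0.3, 0.7]
grip_width: 0.696
gripper_force: 0.1
((array([ 0.48511141, -0.0904097 ,  0.03270324]), np.float64(0.3565253190613421)), 1)
((array([ 0.47763426, -0.08413397,  0.14764381]), np.float64(0.04893238434163705)), 1)
```

```bash
python3 -m handwheel '{"linear":[[-0.3,0,0],[-0.3,0,0],[-0.3,0,0],[-0.3,0,0],[-0.3,0,0],[-0.3,0,0],[-0.3,0,0],[-0.3,0,0],[-0.3,0,0],[-0.3,0,0]],"turn":[[0,0,0.6],[0,0,0.6],[0,0,0.6],[0,0,0.6],[0,0,0.6],[0,0,0.6],[0,0,0.6],[0,0,0.6],[0,0,0.6],[0,0,0.6]],"claw":[0.7,0.7,0.7,0.7,0.7,0.7,0.7,0.7,0.7,0.7]}'
python3 - <<'E'
from h import *
print(look([.507,-.082,.1],('scene',)))
E
```

```text
time: 7.9
position: [0.4615, -0.0901, 0.0174]
orientation: [[-0.999, -0.052, 0.0], [-0.052, 0.999, 0.0], [-0.0, 0.0, -1.0]]
contact_force: [0.6, 1.3, -0.2]
grip_width: 0.7
gripper_force: 0.1
((array([ 0.51083803, -0.08016033,  0.14227147]), np.float64(0.0636523266022827)), 1)
```

```bash
python3 -m handwheel '{"linear":[[0,0.3,0],[0,0.3,0],[0,0.3,0],[0,0.3,0],[-0.3,0.1,0],[-0.3,0.1,0],[-0.3,0,0],[-0.3,0,0],[-0.3,0,0],[-0.3,0,0]],"turn":[[0,0,1],[0,0,1],[0,0,1],[0,0,0],[0,0,0],[0,0,0],[0,0,0],[0,0,0],[0,0,0],[0,0,0]],"claw":[0.7,0.7,0.7,0.7,0.7,0.7,0.7,0.7,0.7,0.7]}'
python3 - <<'E'
from h import *
print(look([.525,-.078,.1],('scene',)))
E
```

```text
time: 9.25
position: [0.4793, -0.0762, 0.0174]
orientation: [[-1.0, 0.0, 0.0], [0.0, 1.0, -0.0], [-0.0, -0.0, -1.0]]
contact_force: [-0.1, 0.3, 0.6]
grip_width: 0.699
gripper_force: 0.0
((array([ 0.52969551, -0.07689915,  0.16372719]), np.float64(0.0362627986348123)), 1)
```

```bash
python3 -m handwheel '{"linear":[[-0.25,0,0],[-0.25,0,0],[-0.25,0,0],[-0.25,0,0],[-0.25,0,0],[-0.25,0,0],[-0.25,0,0],[-0.25,0,0],[-0.25,0,0],[-0.25,0,0]],"turn":[[0,0,0],[0,0,0],[0,0,0],[0,0,0],[0,0,0],[0,0,0],[0,0,0],[0,0,0],[0,0,0],[0,0,0]],"claw":[0.7,0.7,0.7,0.7,0.7,0.7,0.7,0.7,0.7,0.7]}'
python3 - <<'E'
from h import *
print(look([.55,-.075,.15],('scene',)))
E
```

```text
time: 10.6
position: [0.5041, -0.0761, 0.0174]
orientation: [[-1.0, -0.0, -0.0], [-0.0, 1.0, 0.0], [0.0, 0.0, -1.0]]
contact_force: [-1.2, 0.1, 1.1]
grip_width: 0.698
gripper_force: 0.5
((array([ 0.55338205, -0.07428915,  0.12648643]), np.float64(0.06231454005934722)), 1)
```

```bash
python3 -m handwheel '{"linear":[[-0.2,0,0],[-0.2,0,0],[-0.2,0,0],[-0.2,0,0],[-0.2,0,0],[-0.2,0,0],[-0.2,0,0],[-0.2,0,0],[-0.2,0,0],[-0.2,0,0]],"turn":[[0,0,0],[0,0,0],[0,0,0],[0,0,0],[0,0,0],[0,0,0],[0,0,0],[0,0,0],[0,0,0],[0,0,0]],"claw":[0.7,0.7,0.7,0.7,0.7,0.7,0.7,0.7,0.7,0.7]}'
python3 - <<'E'
from h import *
d=snap('scene');cv2.imwrite('pics/p2.png',cv2.resize(d['pixels'][150:300,190:390,::-1],None,fx=3.5,fy=3.5))
print(look([.57,-.073,.1],('scene',)))
E
```

```text
time: 11.95
position: [0.5242, -0.0762, 0.0174]
orientation: [[-1.0, 0.0, 0.0], [0.0, 1.0, 0.0], [-0.0, 0.0, -1.0]]
contact_force: [-0.1, -0.5, -0.3]
grip_width: 0.703
gripper_force: 0.2
((array([ 0.57455941, -0.07187615,  0.13745555]), np.float64(0.039751552795031064)), 1)
```

View pics/p2.png

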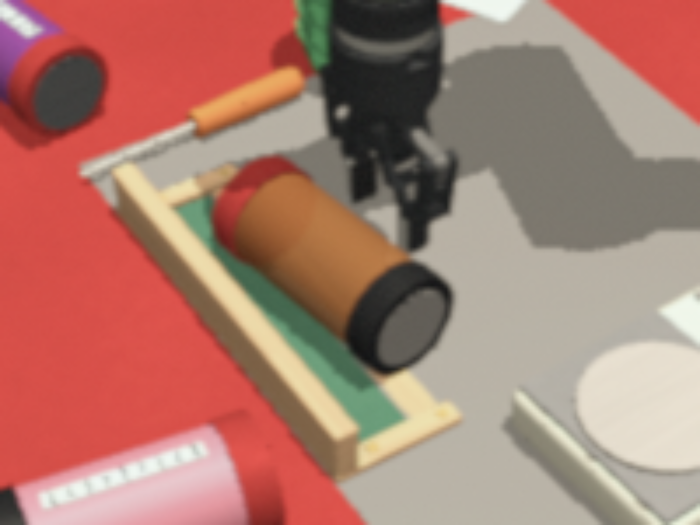

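The tube is crossing the ridge, red end (260,200) leading, black end (400,320) still on the ridge. The lateral clearance at both cheeks is good.

```bash
python3 -m handwheel '{"linear":[[-0.18,0,0],[-0.18,0,0],[-0.18,0,0],[-0.18,0,0],[-0.18,0,0],[-0.18,0,0],[-0.18,0,0],[-0.18,0,0],[-0.18,0,0],[-0.18,0,0]],"turn":[[0,0,0],[0,0,0],[0,0,0],[0,0,0],[0,0,0],[0,0,0],[0,0,0],[0,0,0],[0,0,0],[0,0,0]],"claw":[0.7,0.7,0.7,0.7,0.7,0.7,0.7,0.7,0.7,0.7]}'
python3 - <<'E'
from h import *
print(look([.594,-.07,.1],('scene',)))
E
```

```text
time: 13.35
position: [0.5413, -0.0758, 0.0172]
orientation: [[-1.0, -0.0, -0.001], [-0.0, 1.0, 0.001], [0.001, 0.001, -1.0]]
contact_force: [-2.4, 0.6, 0.6]
grip_width: 0.699
gripper_force: 0.8
((array([ 0.5898394 , -0.07015265,  0.11789026]), np.float64(0.07018992568125515)), 1)
```

```bash
python3 -m handwheel '{"linear":[[-0.12,0,0],[-0.12,0,0],[-0.12,0,0],[-0.12,0,0],[-0.12,0,0],[-0.12,0,0],[-0.12,0,0],[0,0,0],[0,0,0],[0,0,0]],"turn":[[0,0,0],[0,0,0],[0,0,0],[0,0,0],[0,0,0],[0,0,0],[0,0,0],[0,0,0],[0,0,0],[0,0,0]],"claw":[0.7,0.7,0.7,0.7,0.7,0.7,0.7,0.7,0.7,0.7]}'
python3 - <<'E'
from h import *
print(look([.6,-.07,.05],('scene',)))
E
```

```text
time: 14.7
position: [0.5506, -0.0762, 0.0174]
orientation: [[-1.0, 0.0, 0.0], [0.0, 1.0, -0.0], [-0.0, -0.0, -1.0]]
contact_force: [-0.3, -0.1, -0.3]
grip_width: 0.704
gripper_force: 0.0
((array([ 0.59747465, -0.06720367,  0.06240553]), np.float64(0.06244864420706653)), 1)
```

```bash
python3 -m handwheel '{"linear":[[-0.08,0,0],[-0.08,0,0],[-0.08,0,0],[-0.08,0,0],[-0.08,0,0],[0,0,0],[0,0,0],[0,0,0],[0,0,0],[0,0,0]],"turn":[[0,0,0],[0,0,0],[0,0,0],[0,0,0],[0,0,0],[0,0,0],[0,0,0],[0,0,0],[0,0,0],[0,0,0]],"claw":[0.7,0.7,0.7,0.7,0.7,0.7,0.7,0.7,0.7,0.7]}'
python3 - <<'E'
from h import *
print(look([.6,-.07,.05],('scene',)))
d=snap('scene');cv2.imwrite('pics/p3.png',cv2.resize(d['pixels'][170:290,200:360,::-1],None,fx=5,fy=5))
E
```

```text
time: 16.05
position: [0.5544, -0.0761, 0.0174]
orientation: [[-1.0, 0.0, -0.0], [0.0, 1.0, -0.0], [0.0, -0.0, -1.0]]
contact_force: [-1.3, 0.3, 1.2]
grip_width: 0.697
gripper_force: 1.1
((array([ 0.59886586, -0.06798817, -0.00674597]), np.float64(0.05761143818334735)), 1)
```

View pics/p3.png

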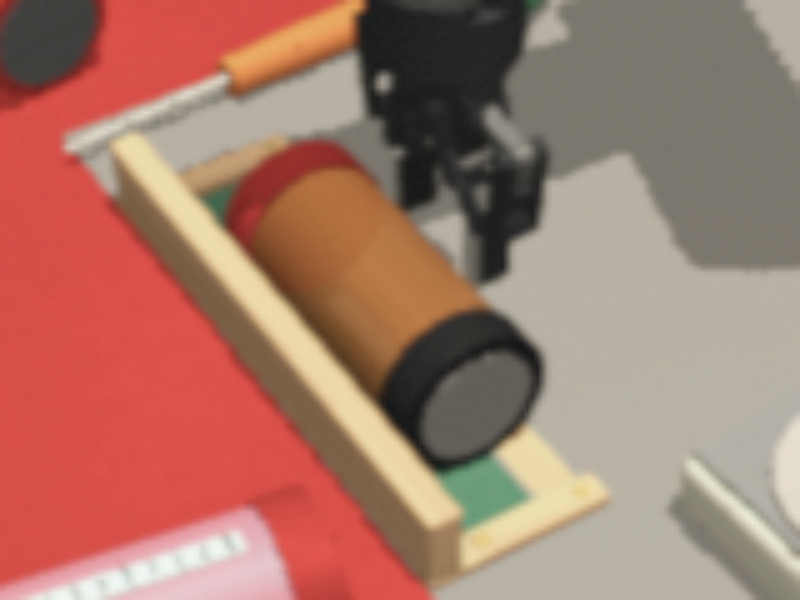

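The tube now lies parallel to the fence, between the cheeks, with red at (290,200) and black at (470,400). Next I'll back the hand off and check that it stays there.

```bash
python3 -m handwheel '{"linear":[[0.3,0,0],[0.5,0,0],[1,0,0],[1.2,0,0],[1.5,0,0],[0,0,-2],[0,0,-3],[0,0,-3],[0,0,-3],[0,0,0]],"turn":[[0,0,0],[0,0,0],[0,0,0],[0,0,0],[0,0,0],[0,0,0],[0,0,0],[0,0,0],[0,0,0],[0,0,0]],"claw":[0.7,0.7,0.7,0.7,0.7,0.7,0.7,0.7,0.7,0.7]}'
python3 - <<'E'
from h import *
print(look([.6,-.07,.03],('side',)))
print(look([.6,-.07,.03],('scene',)))
d=snap('side')
cv2.imwrite('pics/p4.png',cv2.resize(d['pixels'][200:350,260:420,::-1],None,fx=4,fy=4))
for n,z in(('scale_center',.025),('bowls_center',.06),('driver_grip',.015)): print(n,[np.round(onz(d,t['xy'],z),3) for t in optics.trace('side',n)[:1]])
E
```

```text
time: 17.45
position: [0.5106, -0.0767, 0.1296]
orientation: [[-1.0, 0.0, 0.004], [0.0, 1.0, -0.001], [-0.004, -0.001, -1.0]]
contact_force: [0.0, 1.5, -0.3]
grip_width: 0.699
gripper_force: 0.0
((array([ 0.60178432, -0.06884217,  0.01937102]), np.float64(0.060363959165557035)), 1)
((array([ 0.59960629, -0.07038612,  0.0043562 ]), np.float64(0.11966527196652721)), 1)
scale_center [array([0.441, 0.151, 0.025])]
bowls_center [array([ 0.409, -0.28 ,  0.06 ])]
driver_grip [array([ 0.523, -0.294,  0.015])]
```

View pics/p4.png

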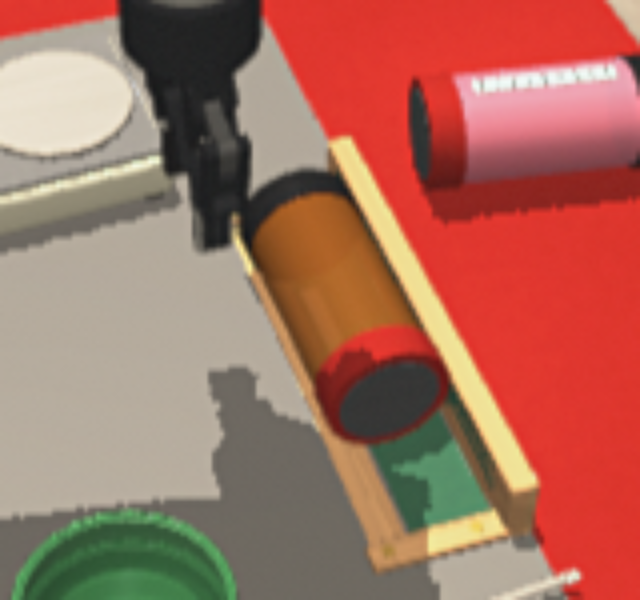

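The tube lies in the rest along the fence, clear of both cheeks. I'll lift the hand farther, confirm it's still, and hand in.

```bash
python3 -m handwheel '{"linear":[[0,0,-1],[0,0,-1],[0,0,-1],[0,0,-1],[0,0,0],[0,0,0],[0,0,0],[0,0,0],[0,0,0],[0,0,0]],"turn":[[0,0,0],[0,0,0],[0,0,0],[0,0,0],[0,0,0],[0,0,0],[0,0,0],[0,0,0],[0,0,0],[0,0,0]],"claw":[0.7,0.7,0.7,0.7,0.7,0.7,0.7,0.7,0.7,0.7]}'
python3 - <<'E'
from h import *
r=look([.6,-.07,.03],('side',));print(r)
if abs(r[0][0][0]-.602)<.003 and abs(r[0][0][2])<.03: print(bot.finish_job())
E
```

```text
time: 19.1
position: [0.5094, -0.0761, 0.1673]
orientation: [[-1.0, 0.0, -0.0], [0.0, 1.0, 0.0], [0.0, 0.0, -1.0]]
contact_force: [0.5, 0.3, -1.3]
grip_width: 0.703
gripper_force: 0.0
((array([ 0.60187411, -0.06852281,  0.01899366]), np.float64(0.09204090706980883)), 1)
the job is handed in; nothing more can be done
None
```

The hopper tube was rolled over the ridge and lies still in its rest, along the back fence and between the cheeks; the arm is clear, the scale, bowls and screwdriver were not touched, and the job was handed in at about 19 s.

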